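# Clamp a carved panel with the eccentric-locked jaw

## Task

Clamp the carved panel on the clamping board, touching things only with the fingers: push the eccentric's lever round to its released end to free the jaw, then push the sliding jaw forward until the panel sits tight and square between the jaw and the back fence, and then push the lever back round to lock the jaw there. Do not lift the panel, and leave the tools and other things lying where they are.

Things in the scene. Friction and masses are not known exactly. Their poses are not given: they have to be found in the camera images.
- clamp: clamping board screwed to the bench: plywood 390 x 320 x 18 mm. Origin on the bench surface; x forward from jaw to back fence, y left. Spans x -200..190, y -160..160 mm. Fence: strip at the far end, inner face at x 150, top 50 mm above bench. The jaw's steel tongue (y -15..15, top 30.5 mm high) runs back under a keeper at x -148..-128 and beside a guide rail at y -16..-35 (both under 38 mm high)
- fence_face (a point): middle of the back fence's inner face, 34 mm above the bench; on the clamp frame at (150, 0, 34) mm
- jaw (a joint): jaw travel in m along clamp +x: 0 fully back, 0.085 end stop; 0.070 with the panel tight against the fence. Starts at 0 to 0.02. Slides with about 3 to 4 N when the eccentric is released and stays where left; while it is locked the jaw is gripped and gives way only above about 25 N
- jaw_back (a point): middle of the jaw's flat upright rear face, the face to push, 42 mm above the bench. The jaw is a beech block 30 mm long along clamp x, 120 mm wide (y -60..60), top 52.5 mm above the bench; at the middle the face is free from 31 mm (top of the tongue) to 52 mm above the bench. Its front, which meets the panel, lies 30 mm ahead
- lever (a joint): lever angle in rad, counter-clockwise from above: 0 = released end stop (cam at its low point), 1.75 = locked end stop. Handle direction from clamp +x is 0.698 + this angle (released: forward-left, locked: backward-left). Cam clear of the tongue below 1.1, grips firmly above 1.45. Starts locked, 1.6 to 1.74. Stays where left; takes 2 to 4 N at the handle, about 15 N at most into the lock
- lever_pivot (a point): the eccentric's pivot, 46 mm above the bench (top of its bolt); on the clamp frame at (-90, 49, 46) mm
- lever_knob (a point): middle of the lever's upright wooden handle, 90 mm from the pivot, 62 mm above the bench: a turned peg 24 mm across, from 39 to 86 mm above the bench, standing on a flat steel arm whose top is 38 mm above the bench
- panel: limewood panel with carved rosette, loose on the board between jaw and fence: 80 mm along its x, 120 mm along its y, 20 mm thick, relief up to 32 mm; origin at the centre of its underside, 18 mm above the bench. Starts up to 0.1 rad out of square, gaps before and behind it. Clamped, its origin is at clamp x 110 mm. 80 to 150 g
- gouge_board: a carving gouge lying on the board to the right of the jaw and panel, about 200 mm long along its x, handle towards -x, 25 mm high; origin under the ferrule; must stay where it lies
- offcut: a wood offcut 55 x 34 x 26 mm lying on the board to the left of the panel; must stay where it lies
- gouge_wide: a carving gouge with a wide blade, 245 mm long, lying on the bench; must stay
- gouge_fine: a carving gouge with a narrow blade, 230 mm long, lying on the bench; must stay
- stone: a sharpening stone in its wooden holder, 200 x 75 x 38 mm, on the bench; must stay
- mallet: a round carver's mallet standing upright on its head, 104 mm across, 233 mm tall, on the bench; must stay standing
- wax_jar: a closed jar, 72 mm across, 60 mm high, on the bench; must stay

How it is judged:
On the way, in this order (a step that is already met when the one before it is completed fails the run):
1. the lever is turned to its released end (below 0.35 rad) while the jaw still stands where it was (within 8 mm) (value of joint lever below 0.35 rad and distance of jaw_back from where it was at the start of the episode below 0.008 m), for 0.1 s.
2. with the lever still released (below 0.8 rad), the jaw is pushed forward until the panel is tight against the fence (value of joint lever below 0.8 rad and value of joint jaw above 0.0675 m and x of panel in the frame of clamp above 0.1075 m), for 0.1 s.
At the end, for the whole second after the job is handed in: lever locked (1.45 rad or more); panel flat on the board against the fence and the jaw against the panel, each with at most 2.5 mm of play (jaw joint 0.0675 to 0.0725, panel origin at clamp x 107.5 to 112.5 mm), square within 0.035 rad, at most 45 mm to either side, at rest (value of joint lever above 1.45 rad and value of joint jaw between 0.0675 and 0.0725 m and x of panel in the frame of clamp between 0.1075 and 0.1125 m and y of panel in the frame of clamp between -0.045 and 0.045 m and angle between the x axis of panel and the x axis of clamp, either way round below 0.035 rad and angle between panel's own z axis and vertical below 0.05 rad and height (world z) of panel below 0.022 m and linear speed of panel below 0.01 m/s); the robot touches nothing.
It fails at once if the panel is lifted (more than 10 mm) or tipped (height (world z) of panel above 0.028 m or angle between panel's own z axis and vertical above 0.25 rad).
It fails at once if the arm or the gripper's body, instead of the fingers, pushes the clamp's parts or the panel (over 5 N) (contact force between the arm and clamp above 5 N or contact force between the arm and panel above 5 N).
It fails at once if the gouge or offcut lying on the board is moved more than 20 mm (distance of any of gouge_board, offcut from where it was at the start of the episode above 0.02 m).
It fails at once if a tool or jar on the bench is moved more than 20 mm, or the mallet knocked over (distance of any of gouge_wide, gouge_fine, stone, mallet, wax_jar from where it was at the start of the episode above 0.02 m or angle between mallet's own z axis and vertical above 0.3 rad).
It also fails if it takes over 70 s, if anything falls off the work surface, if the arm or the gripper's body presses on something with over 40 N, if the wrist force passes 120 N, or if a joint passes its speed limit or range.

## Robot

A 7-joint arm with a two-finger parallel gripper is mounted at the origin on the work surface. World frame = base frame: x ahead of the robot, y to its left, z up, the work surface at z = 0. Lengths are in m, angles in rad, forces in N, time in s.
With the tool pointing down it reaches from about 0.425 to 0.875 m from the base axis. Payload 4.7 kg.
Tool frame: the origin (TCP) lies on the centre line of the jaws, within the pads' length; the fingertips stand 8 mm ahead of it and the grasp point (between the pads) lies 11 mm behind it (tip_extent is the distance from the TCP to the fingertips, in m); z points along the fingers, x is the direction in which the jaws open and shut, and the axes are right-handed (so a half turn about z gives the same grasp; the last joint's range is limited). The gripper opens to 87 mm and grips with 3 to 60 N. Pads are 19 mm wide; open, the fingers measure 117 mm over their backs; the gripper's body (75 mm by 190 mm) begins 51 mm behind the grasp point.
Start: joints at [-1.166, 0.321, -0.07, 1.45, 0.023, 1.371, -0.057], TCP at [0.248, 0.601, 0.204] pointing down, gripper open.
Joint ranges: [-2.86, 2.86], [-0.3, 2.09], [-1.38, 1.24], [0.06, 2.45], [-1.56, 4.7], [0.09, 2.05], [-2.69, 2.69]. Speed limits (rad/s): [2.57, 2.57, 3.14, 3.14, 3.14, 3.14, 3.14].

## Interface

Orientations are given as a unit quaternion [x, y, z, w].
In Python, from cell import * gives the robot as it stands.
- The arm moves only by the tool apply_moves, never from a script. Its argument "deltas" is a list of rows, each an object with "travel": the shift along the tool's x, y, z in cm, a list of three; "rotation": the turn, a rotation vector about the tool's x, y, z in rad, a list of three. A call has 1 to 20 rows; each row shifts and turns the pose as measured when the row begins, along the tool's axes as they then stand; what a row does not reach is not made up. A row lasts 1/10 s, in which the tool goes at most 50 mm and 8.59 degrees, less where a joint would pass 70% of its speed; a pose out of reach is approached as far as the arm can. A call with a gripper value outside its range is refused whole. "grip" is the closure, from 0 (fully open) to 1 (shut), set as the call begins (left out, the last holds). The fingers move at their own pace and stop on an object; "squeeze" is the grip in N (left out, the last holds). Time passes only in rows, so rows that do not move let the fingers close. It gives the time, the measured TCP pose, the force and the opening at its end, in the units of the state.
- state(): the state, without advancing time (a new reading comes with each control period).
- camera(name): name is "scene" or "top"; returns a dict with "image" (384x512x3 uint8, red, green, blue), "range_z" (384x512 float32, m along the optical axis (not along the pixel's ray), 0 where there is no reading), "K" (3x3 intrinsics, pixels), "xyz" and "rotation" of the camera in the world. Camera axes: x right, y up, looking along -z (the intrinsics and any distortion apply to the point x, -y, -z); pixel columns grow to the right and rows downward; lengths in m; the calibration is good to about 2 mm. A picture is of the moment at which its call begins.
- sign_off(): hands the job in, once; it reports no verdict.
The state is a dict: "time_s": time; "joints": joint angles; "qvel": joint speeds; "joint_torque": joint torques, N m; "eef_pos": TCP position; "orientation": TCP orientation; "contact_force": force on the tool from outside, world axes, zero at the start; "wrist_torque": the same for the moment, N m; "grip_width": opening from 0.0 (shut) to 1.0 (fully open).
Only numpy, scipy, OpenCV 4.12 (cv2) and the standard library are available. Lean on these libraries where they do the work, as an engineer would, in place of code of your own. Each camera call takes 0.05 s, during which the arm holds its last target.

## Working session

There is one attempt and no reset: what is moved stays moved. The work goes in short steps, Python scripts to look and compute and a tool call to move; the robot and the scene stay as the last step left them, time stands still between calls to the robot, and variables do not carry over. Pictures are saved under pics/ and viewed, and the job is handed in when it is done.

Besides the shell and the picture viewer there is one more tool, called by a JSON object that holds its "op" and its "data". apply_moves: Moves the arm, as the interface text tells. Its arguments: {"type":"object","properties":{"deltas":{"type":"array","items":{"type":"object","properties":{"travel":{"type":"array","items":{"type":"number"}},"rotation":{"type":"array","items":{"type":"number"}}}}},"grip":{"type":"number"},"squeeze":{"type":"number"}},"required":["deltas"]}

```bash
ls; mkdir -p pics
python3 - <<'E'
from cell import *
import cv2,numpy as np
print(state())
for n in ("scene","top"):
    c=camera(n); cv2.imwrite(f"pics/{n}0.png",cv2.cvtColor(c["image"],cv2.COLOR_RGB2BGR))
    np.savez(f"{n}0.npz",**c); print(n,c["K"],c["xyz"],c["rotation"])
E
```

```text
pics
{'time_s': 0.0, 'joints': array([-1.16587848,  0.32181493, -0.0700941 ,  1.45169782,  0.02257998,
        1.37081688, -0.0568709 ]), 'qvel': array([-0.00152535,  0.00038809,  0.0017406 , -0.00122851,  0.00112579,
        0.00139922,  0.00118233]), 'joint_torque': array([-2.06433656e-04, -4.91289282e+01, -4.04192526e-01, -3.12523091e+01,
       -6.39458187e-02,  4.37100639e-02,  1.68855240e-04]), 'eef_pos': array([0.24741799, 0.60040953, 0.20255542]), 'orientation': array([ 8.30928171e-01,  5.56378849e-01, -7.87711497e-04,  5.74586991e-04]), 'contact_force': array([-0.71765464,  0.30375223,  0.10266142]), 'wrist_torque': array([ 0.01715681, -0.02601873, -0.01728448]), 'grip_width': 1.0026551472965788}
scene [[371.28960029   0.         264.57183583]
 [  0.         371.28960029 189.68054798]
 [  0.           0.           1.        ]] [ 1.19846903 -0.20027787  0.97660207] [0.2608931  0.18828107 0.53405429 0.78183825]
top [[395.92210669   0.         257.94414875]
 [  0.         395.92210669 187.61301722]
 [  0.           0.           1.        ]] [0.29692623 0.0393954  1.2683319 ] [-0.06214911  0.07139158  0.71261125 -0.69514454]
```

View pics/scene0.png

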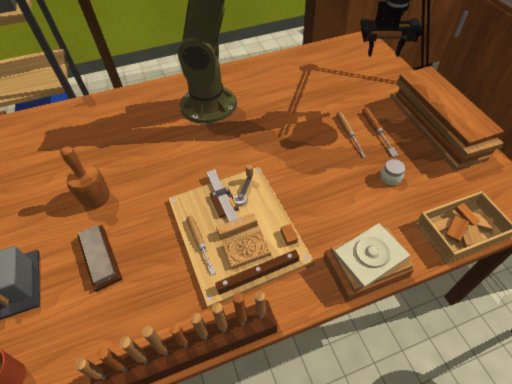

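View pics/top0.png

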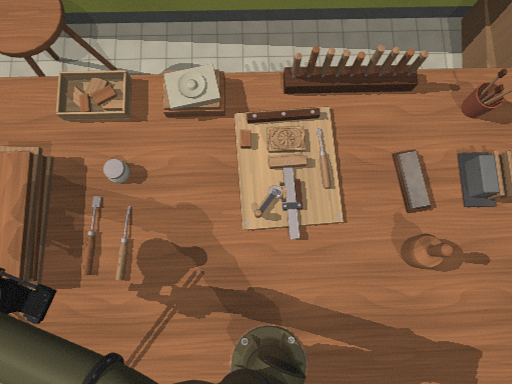

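```bash
cat > h.py <<'E'
import numpy as np,cv2
from scipy.spatial.transform import Rotation as R
def load(f): return dict(np.load(f))
def ray(c,u,v):
    K=c["K"]; d=np.array([(u-K[0,2])/K[0,0],-(v-K[1,2])/K[1,1],-1.]); return R.from_quat(c["rotation"]).apply(d)
def plane(c,u,v,z):
    d=ray(c,u,v); return c["xyz"]+d*(z-c["xyz"][2])/d[2]
def depth(c,u,v):
    return c["xyz"]+ray(c,u,v)*c["range_z"][int(round(v)),int(round(u))]
def proj(c,p):
    q=R.from_quat(c["rotation"]).inv().apply(np.asarray(p)-c["xyz"]); K=c["K"]
    return np.array([K[0,2]+K[0,0]*q[0]/-q[2],K[1,2]+K[1,1]*-q[1]/-q[2]])
E
python3 - <<'E'
from h import *
t=load("top0.npz");s=load("scene0.npz")
for c,n,box in((t,"top",(225,98,355,248)),(s,"scene",(160,160,320,300))):
    x0,y0,x1,y1=box
    cv2.imwrite(f"pics/{n}0z.png",cv2.cvtColor(cv2.resize(c["image"][y0:y1,x0:x1],None,fx=4 if n=="top" else 4,fy=4,interpolation=cv2.INTER_CUBIC),cv2.COLOR_RGB2BGR))
for u,v in [(300,300),(235,113),(240,120),(332,112),(338,215),(250,220)]: print(u,v,depth(t,u,v).round(4),plane(t,u,v,.018).round(4))
E
```

```text
300 300 [ 0.182  -0.1016 -0.0013] [ 0.1838 -0.0995  0.018 ]
235 113 [0.7917 0.0899 0.0165] [0.7911 0.0898 0.018 ]
240 120 [0.7688 0.0738 0.0108] [0.7661 0.0736 0.018 ]
332 112 [ 7.946e-01 -2.383e-01  3.000e-04] [ 0.7876 -0.2344  0.018 ]
338 215 [ 0.4413 -0.2324  0.018 ] [ 0.4413 -0.2324  0.018 ]
250 220 [0.4321 0.0477 0.0196] [0.4323 0.0477 0.018 ]
```

View pics/top0z.png

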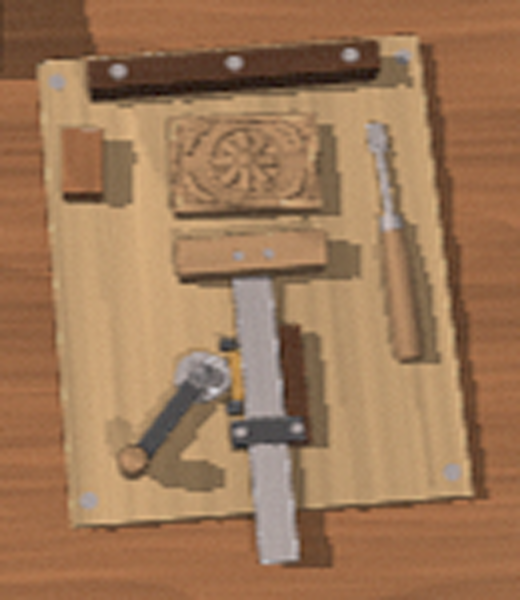

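View pics/scene0z.png

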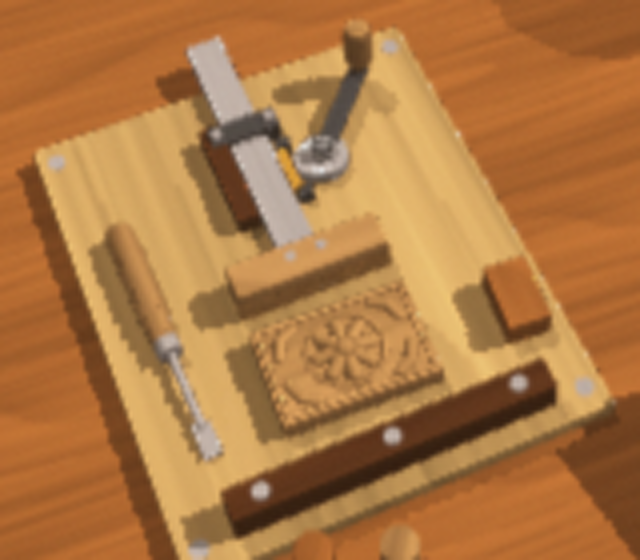

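```bash
cat > fit.py <<'E'
from h import *
from scipy.optimize import least_squares
t=load("top0.npz");s=load("scene0.npz")
# board frame corners & observations (zoom coords)
O=[(t,(225,98),(38,62),(190,160)),(t,(225,98),(416,36),(190,-160)),(t,(225,98),(474,495),(-200,-160)),(t,(225,98),(73,526),(-200,160)),
   (s,(160,160),(36,152),(-200,-160)),(s,(160,160),(393,31),(-200,160)),(s,(160,160),(613,405),(190,160))]
def res(p,full=False):
    c,sn=np.cos(p[2]),np.sin(p[2]); o=[]
    for cam,off,uv,b in O:
        pr=plane(cam,(uv[0]+.5)/4-.5+off[0],(uv[1]+.5)/4-.5+off[1],.018)[:2]
        b=np.array(b)/1000; o.append(np.array([c*b[0]-sn*b[1]+p[0],sn*b[0]+c*b[1]+p[1]])-pr)
    return np.array(o) if full else np.ravel(o)
r=least_squares(res,[.62,-.07,0],loss='soft_l1',f_scale=.003); print(r.x,np.round(res(r.x,True)*1000,1))
x,y,a=r.x
Rm=np.array([[np.cos(a),-np.sin(a)],[np.sin(a),np.cos(a)]])
def w2c(p): return np.r_[Rm.T@(np.array(p[:2])-[x,y]),p[2]]
def c2w(p): return np.r_[Rm@np.array(p[:2])+[x,y],p[2]]
if __name__=="__main__":
    def T(u,v,z): return (w2c(plane(t,(u+.5)/4-.5+225,(v+.5)/4-.5+98,z))*1000).round(1)
    def S(u,v,z): return (w2c(plane(s,(u+.5)/4-.5+160,(v+.5)/4-.5+160,z))*1000).round(1)
    print("knob top",T(132,455,.086),S(358,28,.086)) 
    print("pivot",T(206,373,.046),S(322,152,.046))
    print("jaw back top",T(180,279,.0525),T(327,266,.0525),S(227,267,.0525),S(378,216,.0525))
    print("fence inner top",T(92,97,.05),T(378,76,.05))
    print("panel top", [T(*q,.038) for q in((170,116),(308,113),(325,207),(177,213))])
    print("panel S", [S(*q,.038) for q in((250,330),(400,285),(442,368),(290,425))])
    print("bolts fence",T(118,71,.05),T(234,63,.05),T(350,55,.05))
    print("gouge",T(410,355,.018+.02),T(375,125,.02),"offcut",[T(*q,.044) for q in((62,130),(102,126),(103,192),(65,195))])
    print("tongue end",T(262,560,.0305),T(297,557,.0305))
E
python3 fit.py
```

```text
[ 0.6118737  -0.07853808  0.05359349] [[ 2.3 -1.3]
 [ 3.3 -3.9]
 [ 0.1 -1.6]
 [-0.5 -0.3]
 [-0.8 -0.2]
 [-4.   7.5]
 [-0.6  5.7]]
knob top [-155.8  110.8   86. ] [-156.   106.6   86. ]
pivot [-90.6  46.9  46. ] [-82.8  43.6  46. ]
jaw back top [-15.   61.3  52.5] [-13.3 -55.7  52.5] [-10.3 -59.7  52.5] [-5.4 58.2 52.5]
fence inner top [141.9 119.3  50. ] [ 142.3 -113.8   50. ]
panel top [array([125.3,  56.9,  38. ]), array([119.4, -55.7,  38. ]), array([ 39.1, -61.4,  38. ]), array([43.2, 58.2, 38. ])]
panel S [array([ 37.7, -61. ,  38. ]), array([48.2, 52.3, 38. ]), array([123.,  52.,  38.]), array([119.4, -61.6,  38. ])]
bolts fence [162.5  96.6  50. ] [162.2   2.   50. ] [162.  -92.9  50. ]
gouge [ -87.2 -116.3   38. ] [ 111.1 -112.8   20. ] offcut [array([118. , 145.5,  44. ]), array([118.9, 112.9,  44. ]), array([ 63.5, 116.3,  44. ]), array([ 63.3, 146.9,  44. ])]
tongue end [-238.5   15.4   30.5] [-238.3  -12.    30.5]
```

```bash
cat > d.py <<'E'
import sys
from fit import *
from cell import *
def go(px,py,z,yawc,show=True):
    """target in clamp mm, z m, tool-x yaw in clamp deg -> tool deltas cm, rot rad"""
    st=state(); Rt=R.from_quat(st["orientation"]); tgt=c2w([px/1000,py/1000,z])
    d=Rt.inv().apply(tgt-st["eef_pos"])*100
    psi=np.deg2rad(yawc)+a; xa=np.array([np.cos(psi),np.sin(psi),0]); za=np.array([0,0,-1.])
    Rg=R.from_matrix(np.c_[xa,np.cross(za,xa),za]); rv=(Rt.inv()*Rg).as_rotvec()
    print("tgt",tgt.round(4),"travel",d.round(2),"rot",rv.round(3))
def now():
    st=state(); xa=R.from_quat(st["orientation"]).as_matrix()[:,0]
    print("t",round(st["time_s"],2),"clamp",(w2c(st["eef_pos"])*1000).round(1),"yawc",np.degrees(np.arctan2(xa[1],xa[0])-a).round(1),"F",st["contact_force"].round(1),"w",round(st["grip_width"],3))
E
python3 - <<'E'
from d import *
now(); go(-156,109,.2,47.7)
E
```

```text
[ 0.6118737  -0.07853808  0.05359349] [[ 2.3 -1.3]
 [ 3.3 -3.9]
 [ 0.1 -1.6]
 [-0.5 -0.3]
 [-0.8 -0.2]
 [-4.   7.5]
 [-0.6  5.7]]
t 0.1 clamp [-327.5  697.6  202.7] yawc 64.5 F [0.3 0.2 0.2] w 1.002
tgt [0.4503 0.0219 0.2   ] travel [-45.77  40.79   0.35] rot [0.    0.002 0.294]
```

{"op": "apply_moves", "data": {"deltas": [{"travel":[-2.3,2.05,0]},{"travel":[-2.3,2.05,0]},{"travel":[-2.3,2.05,0]},{"travel":[-2.3,2.05,0]},{"travel":[-2.3,2.05,0]},{"travel":[-2.3,2.05,0]},{"travel":[-2.3,2.05,0]},{"travel":[-2.3,2.05,0]},{"travel":[-2.3,2.05,0]},{"travel":[-2.3,2.05,0]},{"travel":[-2.3,2.05,0]},{"travel":[-2.3,2.05,0]},{"travel":[-2.3,2.05,0]},{"travel":[-2.3,2.05,0]},{"travel":[-2.3,2.05,0]},{"travel":[-2.3,2.05,0]},{"travel":[-2.3,2.05,0]},{"travel":[-2.3,2.05,0]},{"travel":[-2.3,2.05,0]},{"travel":[0,0,0]}], "grip": 0.4}}

```text
invalid input at $.deltas[0]: expected keys travel, rotation
```

```bash
sed -i 's/; print(r.x,np.round.*$//' fit.py
python3 - <<'E'
from d import *
now(); go(-156,109,.15,47.7)
E
```

```text
t 0.1 clamp [-327.5  697.6  202.7] yawc 64.5 F [0.3 0.2 0.2] w 1.002
tgt [0.4503 0.0219 0.15  ] travel [-45.76  40.79   5.35] rot [0.    0.002 0.294]
```

{"op": "apply_moves", "data": {"deltas": [{"travel":[-2.8,2.5,0],"rotation":[0,0,0]},{"travel":[-2.8,2.5,0],"rotation":[0,0,0]},{"travel":[-2.8,2.5,0],"rotation":[0,0,0]},{"travel":[-2.8,2.5,0],"rotation":[0,0,0]},{"travel":[-2.8,2.5,0],"rotation":[0,0,0]},{"travel":[-2.8,2.5,0],"rotation":[0,0,0]},{"travel":[-2.8,2.5,0],"rotation":[0,0,0]},{"travel":[-2.8,2.5,0],"rotation":[0,0,0]},{"travel":[-2.8,2.5,0],"rotation":[0,0,0]},{"travel":[-2.8,2.5,0],"rotation":[0,0,0]},{"travel":[-2.8,2.5,0],"rotation":[0,0,0]},{"travel":[-2.8,2.5,0],"rotation":[0,0,0]},{"travel":[-2.8,2.5,0],"rotation":[0,0,0]},{"travel":[0,0,0],"rotation":[0,0,0.1]},{"travel":[0,0,0],"rotation":[0,0,0.1]},{"travel":[0,0,0],"rotation":[0,0,0.1]},{"travel":[0,0,0],"rotation":[0,0,0]}], "grip": 0.4}}

```text
time_s: 1.8
eef_pos: [0.4109, 0.1173, 0.1955]
orientation: [0.907, 0.42, -0.006, 0.001]
contact_force: [-0.7, 0.1, 0.3]
grip_width: 0.598
```

Run:
```python
from d import *
now(); go(-156,109,.15,47.7)
```

```text
t 1.8 clamp [-190.2  206.3  195.5] yawc 46.7 F [-0.7  0.1  0.3] w 0.598
tgt [0.4503 0.0219 0.15  ] travel [-4.68  9.18  4.58] rot [-0.003  0.012 -0.018]
```

{"op": "apply_moves", "data": {"deltas": [{"travel":[-1.5,3.0,1.5],"rotation":[0,0.01,0]},{"travel":[-1.5,3.0,1.5],"rotation":[0,0,0]},{"travel":[-1.5,3.0,1.5],"rotation":[0,0,0]},{"travel":[-0.3,0.6,0.2],"rotation":[0,0,0]},{"travel":[0,0,0],"rotation":[0,0,0]}]}}

```text
time_s: 2.3
eef_pos: [0.4541, 0.0174, 0.1467]
orientation: [0.904, 0.428, -0.001, -0.001]
contact_force: [0.4, 0.6, -0.4]
grip_width: 0.599
```

Run:
```python
from d import *
now(); go(-156,109,.066,47.7)
for n in ("scene","top"):
    c=camera(n); np.savez(f"{n}1.npz",**c)
    u,v=proj(c,c2w([-.156,.109,.086])); u,v=int(u),int(v)
    cv2.imwrite(f"pics/{n}1.png",cv2.cvtColor(cv2.resize(c["image"][max(0,v-60):v+60,u-70:u+70],None,fx=4,fy=4,interpolation=cv2.INTER_CUBIC),cv2.COLOR_RGB2BGR))
```

```text
t 2.3 clamp [-152.4  104.2  146.7] yawc 47.6 F [ 0.4  0.6 -0.4] w 0.599
tgt [0.4503 0.0219 0.066 ] travel [ 0.12 -0.57  8.07] rot [-0.003  0.001 -0.001]
```

View pics/scene1.png

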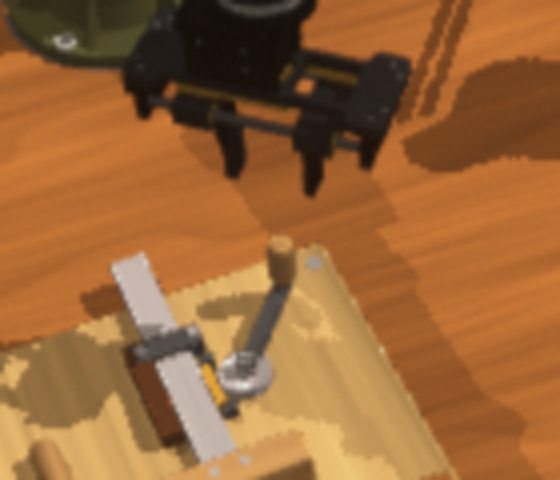

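View pics/top1.png

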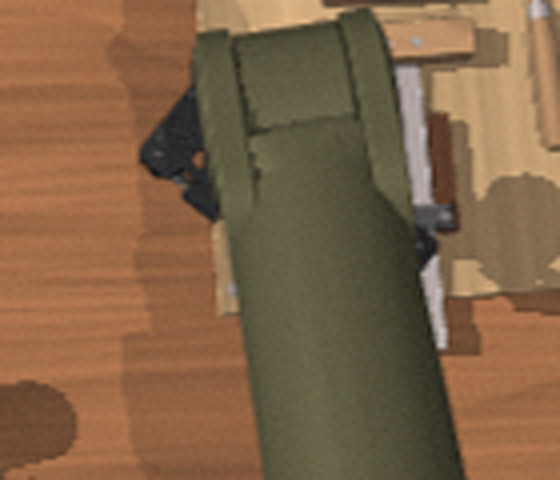

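{"op": "apply_moves", "data": {"deltas": [{"travel":[0.1,-0.6,0.5],"rotation":[0,0,0]},{"travel":[0,0,2.0],"rotation":[0,0,0]},{"travel":[0,0,2.0],"rotation":[0,0,0]},{"travel":[0,0,2.0],"rotation":[0,0,0]},{"travel":[0,0,1.3],"rotation":[0,0,0]},{"travel":[0,0,0],"rotation":[0,0,0]}]}}

```text
time_s: 3.0
eef_pos: [0.4486, 0.0345, 0.0683]
orientation: [0.9, 0.437, 0.002, -0.003]
contact_force: [-0.8, 0.4, 0.4]
grip_width: 0.601
```

Run:
```python
from d import *
now(); go(-156,109,.066,47.7)
for n in ("scene",):
    c=camera(n); np.savez(f"{n}2.npz",**c)
    u,v=proj(c,c2w([-.156,.109,.086])); u,v=int(u),int(v)
    cv2.imwrite(f"pics/{n}2.png",cv2.cvtColor(cv2.resize(c["image"][max(0,v-60):v+60,u-70:u+70],None,fx=4,fy=4,interpolation=cv2.INTER_CUBIC),cv2.COLOR_RGB2BGR))
```

```text
t 3.0 clamp [-157.   121.6   68.3] yawc 48.7 F [-0.8  0.4  0.4] w 0.601
tgt [0.4503 0.0219 0.066 ] travel [-0.88  0.91  0.22] rot [-0.003 -0.007  0.018]
```

View pics/scene2.png

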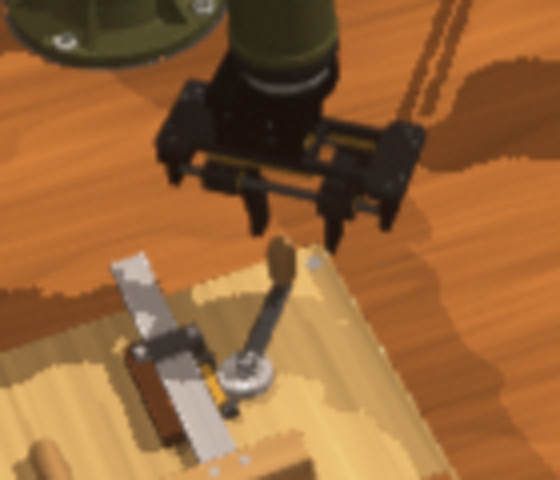

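Run:
```python
from d import *
now(); st=state(); c=load("scene2.npz")
u,v=proj(c,c2w([-.156,.109,.086])); u0,v0=int(u)-70,max(0,int(v)-60)
def P(p): return ((proj(c,p)-[u0,v0])*4).round(0)
Rt=R.from_quat(st["orientation"])
for d in (-.026,.026,-.041,.041,0): print(d,P(st["eef_pos"]+Rt.apply([d,0,.008])))
print("knob",P(c2w([-.156,.109,.086])),P(c2w([-.156,.109,.039])))
# depth of fingertips
for uv in ((258,228),(330,240),(282,245),(283,275)): 
    p=depth(c,u0+uv[0]/4,v0+uv[1]/4);print(uv,p.round(3),(w2c(p)*1000).round(0))
```

```text
t 3.05 clamp [-156.4  121.7   69.2] yawc 48.7 F [-0.6  0.2  0.3] w 0.601
-0.026 [269. 250.]
0.026 [330. 263.]
-0.041 [251. 246.]
0.041 [347. 267.]
0 [299. 256.]
knob [283. 242.] [286. 279.]
(258, 228) [0.436 0.006 0.094] [-171.   94.   94.]
(330, 240) [0.477 0.052 0.103] [-128.  138.  103.]
(282, 245) [0.453 0.02  0.086] [-153.  107.   86.]
(283, 275) [0.458 0.017 0.056] [-148.  104.   56.]
```

Run:
```python
from d import *
now(); st=state(); 
c=load("scene1.npz")
u,v=proj(c,c2w([-.156,.109,.086])); u0,v0=int(u)-70,max(0,int(v)-60)
Rt=R.from_quat([.904,.428,-.001,-.001]); e=np.array([.4541,.0174,.1467])
for d in (-.026,.026,-.041,.041,0): print(d,((proj(c,e+Rt.apply([d,0,.008]))-[u0,v0])*4).round(0))
c=camera("scene"); np.savez("scene3.npz",**c)
x=c["image"][v0+30:v0+80,u0+40:u0+110]
cv2.imwrite("pics/scene3.png",cv2.cvtColor(cv2.resize(np.clip(x.astype(float)*2.5,0,255).astype(np.uint8),None,fx=8,fy=8,interpolation=cv2.INTER_CUBIC),cv2.COLOR_RGB2BGR))
# heights along columns of fingers
for uu in (64,65,82,83,84):
    print(uu,[tuple((w2c(depth(c,u0+uu,v0+vv))*1000).round(0).astype(int)) for vv in range(50,68,2)])
```

```text
t 3.05 clamp [-156.4  121.7   69.2] yawc 48.7 F [-0.6  0.2  0.3] w 0.601
-0.026 [244. 194.]
0.026 [308. 209.]
-0.041 [226. 189.]
0.041 [327. 213.]
0 [276. 201.]
64 [(np.int64(-167), np.int64(93), np.int64(131)), (np.int64(-171), np.int64(94), np.int64(117)), (np.int64(-169), np.int64(92), np.int64(111)), (np.int64(-171), np.int64(93), np.int64(99)), (np.int64(-170), np.int64(92), np.int64(91)), (np.int64(-238), np.int64(113), np.int64(1)), (np.int64(-229), np.int64(109), np.int64(2)), (np.int64(-219), np.int64(106), np.int64(4)), (np.int64(-199), np.int64(99), np.int64(17))]
65 [(np.int64(-173), np.int64(98), np.int64(123)), (np.int64(-172), np.int64(97), np.int64(115)), (np.int64(-169), np.int64(96), np.int64(110)), (np.int64(-169), np.int64(95), np.int64(100)), (np.int64(-169), np.int64(95), np.int64(91)), (np.int64(-236), np.int64(116), np.int64(1)), (np.int64(-227), np.int64(112), np.int64(2)), (np.int64(-221), np.int64(110), np.int64(-1)), (np.int64(-195), np.int64(101), np.int64(21))]
82 [(np.int64(-102), np.int64(127), np.int64(179)), (np.int64(-103), np.int64(127), np.int64(1
[... 496 characters left out ...]
-128), np.int64(140), np.int64(121)), (np.int64(-128), np.int64(140), np.int64(111)), (np.int64(-128), np.int64(139), np.int64(102)), (np.int64(-128), np.int64(139), np.int64(93)), (np.int64(-192), np.int64(165), np.int64(3)), (np.int64(-170), np.int64(156), np.int64(20))]
84 [(np.int64(-97), np.int64(131), np.int64(183)), (np.int64(-99), np.int64(131), np.int64(172)), (np.int64(-123), np.int64(141), np.int64(134)), (np.int64(-125), np.int64(142), np.int64(123)), (np.int64(-132), np.int64(145), np.int64(105)), (np.int64(-133), np.int64(145), np.int64(95)), (np.int64(-199), np.int64(172), np.int64(2)), (np.int64(-192), np.int64(169), np.int64(1)), (np.int64(-183), np.int64(165), np.int64(2))]
```

View pics/scene3.png

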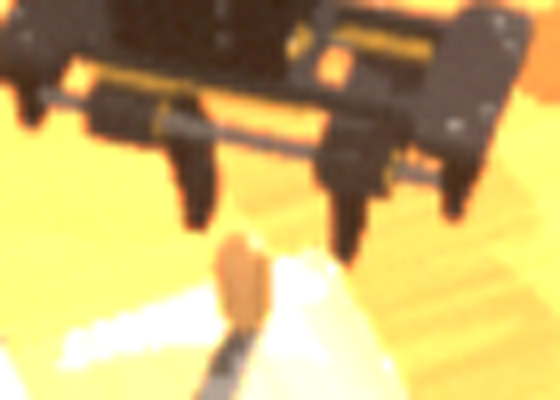

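Run:
```python
from d import *
now(); go(-156,109,.055,47.7)
```

```text
t 3.1 clamp [-155.5  121.4   70. ] yawc 48.7 F [ 0.1 -0.4  0.8] w 0.601
tgt [0.4503 0.0219 0.055 ] travel [-0.98  0.78  1.49] rot [-0.001 -0.009  0.017]
```

{"op": "apply_moves", "data": {"deltas": [{"travel":[-0.5,0.4,0],"rotation":[0,0,0]},{"travel":[-0.4,0.4,0.5],"rotation":[0,0,0]},{"travel":[0,0,0.5],"rotation":[0,0,0]},{"travel":[0,0,0.3],"rotation":[0,0,0]},{"travel":[0,0,0],"rotation":[0,0,0]}]}}

```text
time_s: 3.6
eef_pos: [0.4532, 0.0223, 0.0588]
orientation: [0.899, 0.437, 0.007, -0.002]
contact_force: [-0.6, -0.2, 0.4]
grip_width: 0.6
```

Run:
```python
from d import *
now(); go(-156,109,.055,47.7)
c=camera("scene"); np.savez("scene4.npz",**c)
u,v=proj(c,c2w([-.156,.109,.086])); u0,v0=int(u)-70,max(0,int(v)-60)
x=c["image"][v0+30:v0+80,u0+40:u0+110]
cv2.imwrite("pics/scene4.png",cv2.cvtColor(cv2.resize(np.clip(x.astype(float)*2.5,0,255).astype(np.uint8),None,fx=8,fy=8,interpolation=cv2.INTER_CUBIC),cv2.COLOR_RGB2BGR))
```

```text
t 3.6 clamp [-153.1  109.2   58.8] yawc 48.7 F [-0.6 -0.2  0.4] w 0.6
tgt [0.4503 0.0219 0.055 ] travel [-0.21 -0.21  0.38] rot [ 0.002 -0.014  0.018]
```

View pics/scene4.png

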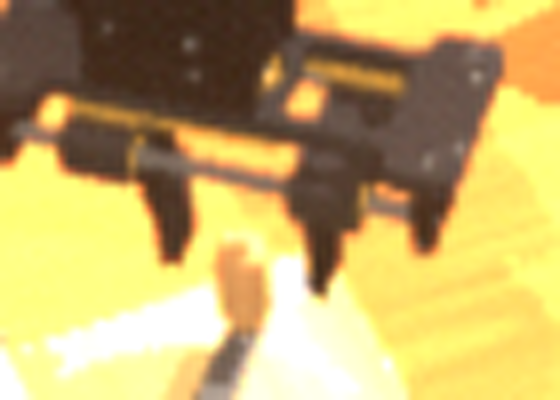

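{"op": "apply_moves", "data": {"deltas": [{"travel":[0,0,0.4],"rotation":[0,0,0]},{"travel":[0,0,0.3],"rotation":[0,0,0]},{"travel":[0,0,0],"rotation":[0,0,0]},{"travel":[0,0,0],"rotation":[0,0,0]}], "grip": 0.55}}

```text
time_s: 4.05
eef_pos: [0.4534, 0.0226, 0.0513]
orientation: [0.899, 0.437, 0.007, -0.002]
contact_force: [1.4, 0.5, 0.3]
grip_width: 0.457
```

```bash
cat >> d.py <<'E'
def arc(th,z=.052,lead=0):
    th2=th-lead/89.5
    go(-90+89.5*np.cos(th2),49+89.5*np.sin(th2),z,np.degrees(th2)-90)
def rel():
    st=state(); p=w2c(st["eef_pos"])*1000-[-90,49,0]; th=np.arctan2(p[1],p[0])
    now(); print("theta-.698",round(th-.698,3),"r",round(np.hypot(p[0],p[1]),1),"yaw wanted",np.degrees(th)-90)
E
python3 - <<'E'
from d import *
rel()
E
```

```text
t 4.05 clamp [-152.8  109.5   51.3] yawc 48.8 F [1.4 0.5 0.3] w 0.457
theta-.698 1.677 r 87.2 yaw wanted 46.073204031722895
```

{"op": "apply_moves", "data": {"deltas": [{"travel":[0.9,0,0],"rotation":[0,0,0.1]},{"travel":[0.9,0,0],"rotation":[0,0,0.1]},{"travel":[0.9,0.05,0],"rotation":[0,0,0.1]},{"travel":[0.9,0.05,0],"rotation":[0,0,0.1]},{"travel":[0.9,0.05,0],"rotation":[0,0,0.1]}]}}

```text
time_s: 4.55
eef_pos: [0.4788, 0.0398, 0.0496]
orientation: [0.982, 0.19, -0.007, 0.001]
contact_force: [-5.5, -2.0, 3.5]
grip_width: 0.449
```

Run:
```python
from d import *
rel()
c=camera("scene")
u,v=proj(c,c2w([-.09,.049,.046])); u0,v0=int(u)-70,max(0,int(v)-70)
x=c["image"][v0:v0+120,u0:u0+140]
cv2.imwrite("pics/scene5.png",cv2.cvtColor(cv2.resize(np.clip(x.astype(float)*1.7,0,255).astype(np.uint8),None,fx=4,fy=4,interpolation=cv2.INTER_CUBIC),cv2.COLOR_RGB2BGR))
```

```text
t 4.55 clamp [-126.5  125.3   49.6] yawc 18.8 F [-5.5 -2.   3.5] w 0.449
theta-.698 1.319 r 84.6 yaw wanted 25.589346506450255
```

View pics/scene5.png

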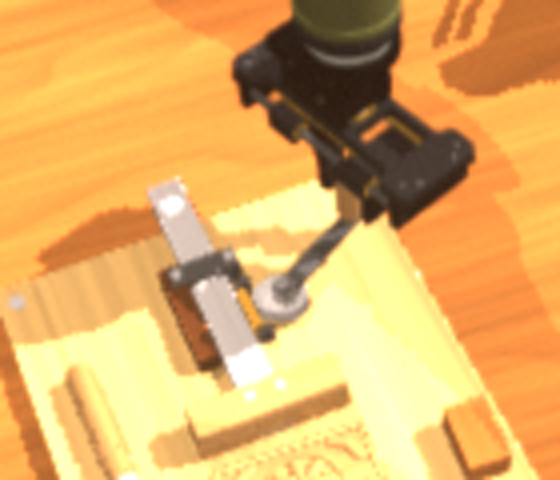

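{"op": "apply_moves", "data": {"deltas": [{"travel":[1.0,-0.15,-0.1],"rotation":[0,0,0.03]},{"travel":[1.0,-0.1,0],"rotation":[0,0,0.07]},{"travel":[1.0,-0.05,0],"rotation":[0,0,0.1]},{"travel":[1.0,0.0,0],"rotation":[0,0,0.1]},{"travel":[1.0,0.0,0],"rotation":[0,0,0.1]}]}}

```text
time_s: 5.1
eef_pos: [0.5231, 0.054, 0.048]
orientation: [1.0, -0.014, -0.011, 0.004]
contact_force: [-2.6, -1.8, 1.0]
grip_width: 0.443
```

Run:
```python
from d import *
rel()
```

```text
t 5.1 clamp [-81.6 137.1  48. ] yawc -4.7 F [-2.6 -1.8  1. ] w 0.443
theta-.698 0.778 r 88.5 yaw wanted -5.449083262179727
```

{"op": "apply_moves", "data": {"deltas": [{"travel":[1.0,0,-0.15],"rotation":[0,0.01,0.1]},{"travel":[1.0,0.05,-0.1],"rotation":[0,0.01,0.1]},{"travel":[1.0,0.05,0],"rotation":[0,0,0.1]},{"travel":[1.0,0.05,0],"rotation":[0,0,0.1]},{"travel":[1.0,0.05,0],"rotation":[0,0,0.1]}]}}

```text
time_s: 5.6
eef_pos: [0.5679, 0.0416, 0.0482]
orientation: [0.964, -0.266, -0.003, 0.006]
contact_force: [-1.7, -0.3, 0.6]
grip_width: 0.451
```

Run:
```python
from d import *
rel()
```

```text
t 5.6 clamp [-37.5 122.3  48.2] yawc -33.9 F [-1.7 -0.3  0.6] w 0.451
theta-.698 0.251 r 90.2 yaw wanted -35.62960880423818
```

{"op": "apply_moves", "data": {"deltas": [{"travel":[0.9,0.05,-0.1],"rotation":[0,0,0.1]},{"travel":[0.9,0.1,-0.1],"rotation":[0,0,0.1]},{"travel":[0.4,0.05,0],"rotation":[0,0,0.03]},{"travel":[0,0,0],"rotation":[0,0,0]}]}}

```text
time_s: 6.0
eef_pos: [0.584, 0.0287, 0.0489]
orientation: [0.927, -0.376, -0.004, 0.006]
contact_force: [-0.5, 0.4, -0.1]
grip_width: 0.45
```

Run:
```python
from d import *
rel()
c=camera("scene"); np.savez("scene6.npz",**c)
u,v=proj(c,c2w([-.05,.049,.046])); u0,v0=int(u)-70,max(0,int(v)-70)
x=c["image"][v0:v0+120,u0:u0+140]
cv2.imwrite("pics/scene6.png",cv2.cvtColor(cv2.resize(np.clip(x.astype(float)*1.7,0,255).astype(np.uint8),None,fx=4,fy=4,interpolation=cv2.INTER_CUBIC),cv2.COLOR_RGB2BGR))
```

```text
t 6.0 clamp [-22.1 108.6  48.9] yawc -47.3 F [-0.5  0.4 -0.1] w 0.45
theta-.698 0.022 r 90.4 yaw wanted -48.74009796633711
```

View pics/scene6.png

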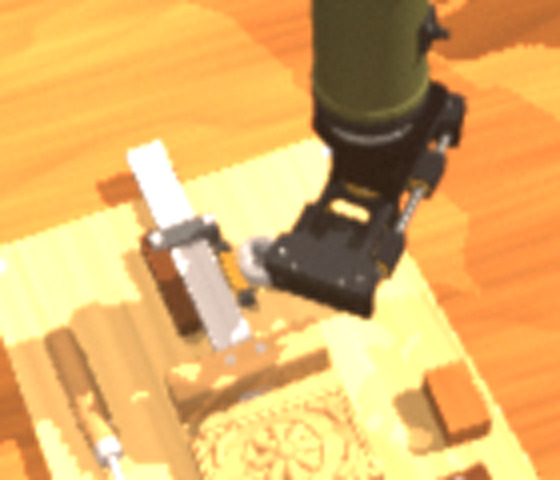

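{"op": "apply_moves", "data": {"deltas": [{"travel":[0,0,0],"rotation":[0,0,0]},{"travel":[-0.2,0,-1],"rotation":[0,0,0]},{"travel":[0,0,-2],"rotation":[0,0,0]},{"travel":[0,0,-3],"rotation":[0,0,0]},{"travel":[0,0,-3],"rotation":[0,0,0]},{"travel":[0,0,-1.5],"rotation":[0,0,0]},{"travel":[0,0,0],"rotation":[0,0,0]}], "grip": 0.4}}

```text
time_s: 6.75
eef_pos: [0.5827, 0.0315, 0.161]
orientation: [0.928, -0.372, -0.004, 0.006]
contact_force: [0.1, 0.2, -0.6]
grip_width: 0.601
```

Run:
```python
from d import *
rel(); go(-45,0,.14,-90)
```

```text
t 6.75 clamp [-23.3 111.5 161. ] yawc -46.8 F [ 0.1  0.2 -0.6] w 0.601
theta-.698 0.054 r 91.4 yaw wanted -46.88866566291146
tgt [ 0.5669 -0.0809  0.14  ] travel [6.64 9.19 2.21] rot [ 0.014 -0.003  0.754]
```

{"op": "apply_moves", "data": {"deltas": [{"travel":[2.2,3.0,0],"rotation":[0,0,0]},{"travel":[2.2,3.0,0],"rotation":[0,0,0]},{"travel":[2.2,3.0,0],"rotation":[0,0,0]},{"travel":[0,0,0],"rotation":[0.01,0,0.13]},{"travel":[0,0,0],"rotation":[0,0,0.13]},{"travel":[0,0,0],"rotation":[0,0,0.13]},{"travel":[0,0,0],"rotation":[0,0,0.13]},{"travel":[0,0,0],"rotation":[0,0,0.13]},{"travel":[0,0,0],"rotation":[0,0,0.13]},{"travel":[0,0,0],"rotation":[0,0,0]}], "grip": 1, "squeeze": 15}}

```text
time_s: 7.75
eef_pos: [0.563, -0.0826, 0.1576]
orientation: [0.708, -0.706, -0.003, 0.003]
contact_force: [-1.1, 0.6, 0.1]
grip_width: 0.008
```

Run:
```python
from d import *
now(); go(-45,0,.1,-90)
for n in("scene","top"):
  c=camera(n); np.savez(n+"7.npz",**c)
  u,v=proj(c,c2w([-.05,.02,.046])); u0,v0=int(u)-70,max(0,int(v)-70)
  x=c["image"][v0:v0+120,u0:u0+140]
  cv2.imwrite(f"pics/{n}7.png",cv2.cvtColor(cv2.resize(np.clip(x.astype(float)*1.7,0,255).astype(np.uint8),None,fx=4,fy=4,interpolation=cv2.INTER_CUBIC),cv2.COLOR_RGB2BGR))
```

```text
t 7.75 clamp [-49.   -1.5 157.6] yawc -92.9 F [-1.1  0.6  0.1] w 0.008
tgt [ 0.5669 -0.0809  0.1   ] travel [-0.16 -0.44  5.76] rot [ 0.008  0.    -0.05 ]
```

View pics/scene7.png

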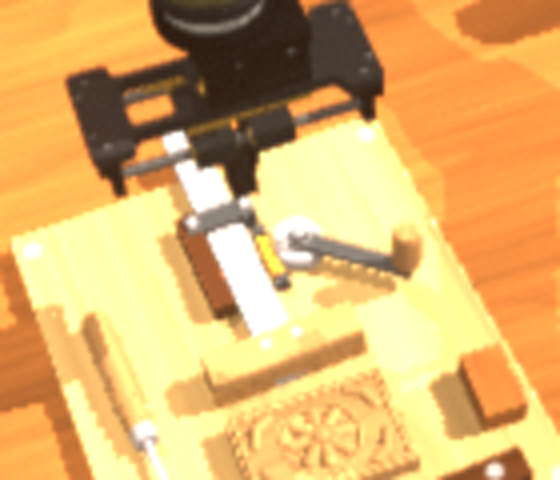

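View pics/top7.png

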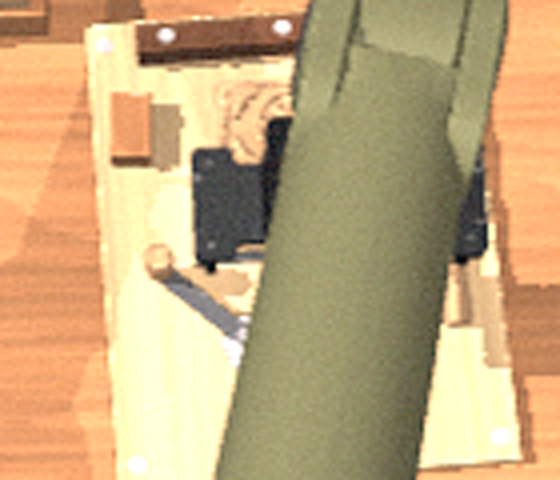

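Run:
```python
from d import *
st=state();c=load("scene7.npz");Rt=R.from_quat(st["orientation"])
u,v=proj(c,c2w([-.05,.02,.046])); u0,v0=int(u)-70,max(0,int(v)-70)
for d in (-.015,0,.015):print(((proj(c,st["eef_pos"]+Rt.apply([d,0,.008]))-[u0,v0])*4).round(0))
for uu in (58,60,61,62): print(uu,[list((w2c(depth(c,u0+uu,v0+vv))*1000).round(0).astype(int)) for vv in range(36,52,2)])
print("tabs",[list((w2c(depth(c,u0+uu,v0+vv))*1000).round(0).astype(int)) for uu,vv in ((92,27),(92,28),(92,29),(29,44),(29,45),(29,46))])
t=load("top7.npz");u,v=proj(t,c2w([-.05,.02,.046])); a0,b0=int(u)-70,max(0,int(v)-70)
k=w2c(plane(t,a0+157/4,b0+256/4,.086))*1000;print("knob",k.round(1),np.arctan2(k[1]-49,k[0]+90)-.698)
for q in ((203,362),(358,325),(212,385)): print("jaw",(w2c(plane(c,u0+q[0]/4,v0+q[1]/4,.0525))*1000).round(1))
for uu in (60,70,80): print(uu,[list((w2c(depth(c,u0+uu,v0+vv))*1000).round(0).astype(int)) for vv in range(78,100,2)])
```

```text
[265. 202.]
[245. 208.]
[225. 214.]
58 [[np.int64(-12), np.int64(-12), np.int64(265)], [np.int64(-11), np.int64(-13), np.int64(259)], [np.int64(-37), np.int64(-8), np.int64(219)], [np.int64(-41), np.int64(-8), np.int64(206)], [np.int64(-39), np.int64(-9), np.int64(201)], [np.int64(-37), np.int64(-10), np.int64(195)], [np.int64(-40), np.int64(-11), np.int64(184)], [np.int64(-143), np.int64(12), np.int64(42)]]
60 [[np.int64(-43), np.int64(1), np.int64(225)], [np.int64(-40), np.int64(-1), np.int64(221)], [np.int64(-40), np.int64(-2), np.int64(213)], [np.int64(-43), np.int64(-2), np.int64(201)], [np.int64(-42), np.int64(-3), np.int64(195)], [np.int64(-40), np.int64(-4), np.int64(189)], [np.int64(-41), np.int64(-5), np.int64(179)], [np.int64(-141), np.int64(18), np.int64(41)]]
61 [[np.int64(-38), np.int64(2), np.int64(230)], [np.int64(-40), np.int64(2), np.int64(220)], [np.int64(-40), np.int64(1), np.int64(211)], [np.int64(-41), np.int64(0), np.int64(202)], [np.int64(-43), np.int64(0), np.int64(192)], [np.int64(-39), np.int64(-2), np.int64(189)], [np.int64(-41), np.int64(-2), np.int64(178
[... 1588 characters left out ...]
4(18), np.int64(-9), np.int64(50)], [np.int64(18), np.int64(-10), np.int64(40)], [np.int64(18), np.int64(-11), np.int64(29)], [np.int64(17), np.int64(-12), np.int64(17)], [np.int64(26), np.int64(-15), np.int64(22)]]
80 [[np.int64(-7), np.int64(33), np.int64(53)], [np.int64(1), np.int64(30), np.int64(55)], [np.int64(5), np.int64(28), np.int64(52)], [np.int64(11), np.int64(25), np.int64(51)], [np.int64(19), np.int64(22), np.int64(53)], [np.int64(19), np.int64(21), np.int64(43)], [np.int64(17), np.int64(21), np.int64(29)], [np.int64(18), np.int64(20), np.int64(19)], [np.int64(23), np.int64(18), np.int64(17)], [np.int64(29), np.int64(16), np.int64(17)], [np.int64(48), np.int64(9), np.int64(39)]]
```

{"op": "apply_moves", "data": {"deltas": [{"travel":[0,0,0],"rotation":[0,0,-0.14]},{"travel":[0,0,0],"rotation":[0,0,-0.14]},{"travel":[0,0,0],"rotation":[0,0,-0.14]},{"travel":[0,0,0],"rotation":[0,0,-0.14]},{"travel":[0,0,0],"rotation":[0,0,-0.14]},{"travel":[0,0,0],"rotation":[0,0,-0.14]},{"travel":[0,0,0],"rotation":[0,0,-0.14]},{"travel":[0,0,0],"rotation":[0,0,-0.14]},{"travel":[0,0,0],"rotation":[0,0,-0.14]},{"travel":[0,0,0],"rotation":[0,0,-0.14]},{"travel":[0,0,0],"rotation":[0,0,-0.14]},{"travel":[0,0,0],"rotation":[0,0,-0.1]},{"travel":[0,0,0],"rotation":[0,0,0]}]}}

```text
time_s: 9.15
eef_pos: [0.5612, -0.0814, 0.1554]
orientation: [0.996, 0.093, -0.005, -0.001]
contact_force: [-0.5, 0.2, -0.2]
grip_width: 0.008
```

Run:
```python
from d import *
now(); go(-50,0,.1,0)
```

```text
t 9.15 clamp [-50.7  -0.2 155.4] yawc 7.6 F [-0.5  0.2 -0.2] w 0.008
tgt [ 0.5619 -0.0812  0.1   ] travel [0.13 0.01 5.54] rot [-0.002  0.01   0.133]
```

Turn the last bit, then descend to z 0.06.

{"op": "apply_moves", "data": {"deltas": [{"travel":[-0.2,0,1.5],"rotation":[0,0.01,0.13]},{"travel":[0,0,2.5],"rotation":[0,0,0]},{"travel":[0,0,2.5],"rotation":[0,0,0]},{"travel":[0,0,2.5],"rotation":[0,0,0]},{"travel":[0,0,0.5],"rotation":[0,0,0]},{"travel":[0,0,0],"rotation":[0,0,0]}]}}

```text
time_s: 9.75
eef_pos: [0.5604, -0.0816, 0.0588]
orientation: [1.0, 0.023, 0.002, -0.001]
contact_force: [0.2, -0.1, 0.2]
grip_width: 0.006
```

Run:
```python
from d import *
now(); go(-50,0,.045,0)
for n in("scene",):
  c=camera(n); np.savez(n+"8.npz",**c)
  u,v=proj(c,c2w([-.03,.0,.046])); u0,v0=int(u)-50,max(0,int(v)-50)
  x=c["image"][v0:v0+75,u0:u0+100]
  cv2.imwrite(f"pics/{n}8.png",cv2.cvtColor(cv2.resize(np.clip(x.astype(float)*1.8,0,255).astype(np.uint8),None,fx=8,fy=8,interpolation=cv2.INTER_CUBIC),cv2.COLOR_RGB2BGR))
```

```text
t 9.75 clamp [-51.5  -0.3  58.8] yawc -0.4 F [ 0.2 -0.1  0.2] w 0.006
tgt [ 0.5619 -0.0812  0.045 ] travel [ 0.15 -0.02  1.38] rot [-0.002 -0.004 -0.007]
```

View pics/scene8.png

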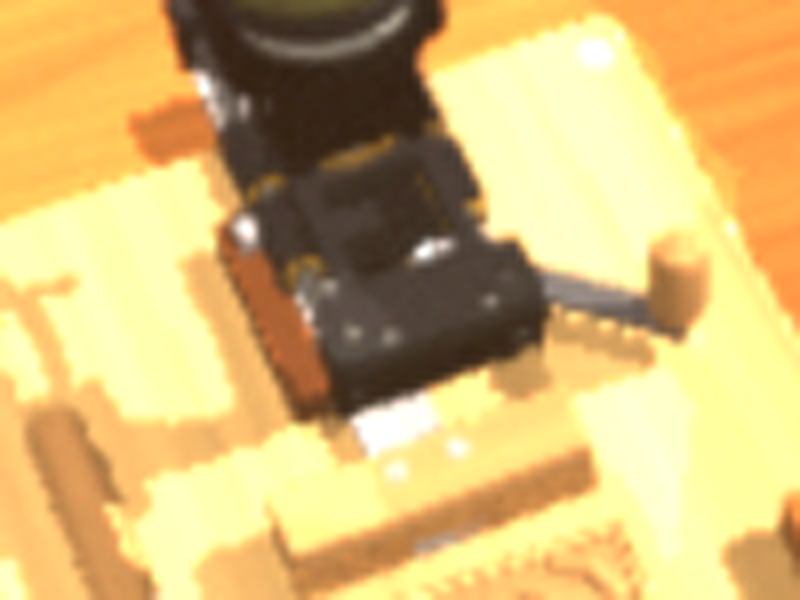

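{"op": "apply_moves", "data": {"deltas": [{"travel":[0.1,0,0.5],"rotation":[0,0,0]},{"travel":[0,0,0.4],"rotation":[0,0,0]},{"travel":[0,0,0.4],"rotation":[0,0,0]},{"travel":[0,0,0.2],"rotation":[0,0,0]},{"travel":[0,0,0],"rotation":[0,0,0]}]}}

```text
time_s: 10.3
eef_pos: [0.5648, -0.0815, 0.0469]
orientation: [1.0, 0.023, 0.005, -0.002]
contact_force: [0.4, 0.4, -0.0]
grip_width: 0.006
```

{"op": "apply_moves", "data": {"deltas": [{"travel":[0,0,0.3],"rotation":[0,0,0]},{"travel":[0,0,0.3],"rotation":[0,0,0]}]}}

```text
time_s: 10.5
eef_pos: [0.5654, -0.0816, 0.0411]
orientation: [1.0, 0.023, 0.006, -0.002]
contact_force: [0.2, -0.4, 0.5]
grip_width: 0.007
```

{"op": "apply_moves", "data": {"deltas": [{"travel":[0,0,0.3],"rotation":[0,0,0]},{"travel":[0,0,0.2],"rotation":[0,0,0]}]}}

```text
time_s: 10.7
eef_pos: [0.5653, -0.0815, 0.0355]
orientation: [1.0, 0.023, 0.006, -0.002]
contact_force: [-0.2, -0.5, -0.3]
grip_width: 0.009
```

{"op": "apply_moves", "data": {"deltas": [{"travel":[0,0,0.3],"rotation":[0,0,0]},{"travel":[0,0,0.2],"rotation":[0,0,0]}]}}

```text
time_s: 10.9
eef_pos: [0.5653, -0.0815, 0.0299]
orientation: [1.0, 0.023, 0.006, -0.002]
contact_force: [-0.6, 0.4, -0.1]
grip_width: 0.006
```

{"op": "apply_moves", "data": {"deltas": [{"travel":[0,0,0.3],"rotation":[0,0,0]},{"travel":[0,0,0.1],"rotation":[0,0,0]}]}}

```text
time_s: 11.1
eef_pos: [0.5652, -0.0815, 0.0253]
orientation: [1.0, 0.023, 0.005, -0.002]
contact_force: [-0.5, 0.5, -0.6]
grip_width: 0.006
```

{"op": "apply_moves", "data": {"deltas": [{"travel":[0,0,0.3],"rotation":[0,0,0]},{"travel":[0,0,0],"rotation":[0,0,0]}]}}

```text
time_s: 11.3
eef_pos: [0.5651, -0.0814, 0.0219]
orientation: [1.0, 0.023, 0.005, -0.002]
contact_force: [0.6, 0.5, -0.2]
grip_width: 0.004
```

{"op": "apply_moves", "data": {"deltas": [{"travel":[0,0,0.3],"rotation":[0,0,0]},{"travel":[0,0,0],"rotation":[0,0,0]}]}}

```text
time_s: 11.5
eef_pos: [0.5652, -0.0814, 0.0186]
orientation: [1.0, 0.023, 0.005, -0.002]
contact_force: [0.3, 0.0, -0.9]
grip_width: 0.006
```

{"op": "apply_moves", "data": {"deltas": [{"travel":[0.6,0,0],"rotation":[0,0,0]},{"travel":[0.6,0,0],"rotation":[0,0,0]},{"travel":[0.5,0,0],"rotation":[0,0,0]}]}}

```text
time_s: 11.8
eef_pos: [0.5833, -0.0805, 0.019]
orientation: [1.0, 0.023, 0.006, -0.002]
contact_force: [0.6, 0.1, -0.4]
grip_width: 0.008
```

{"op": "apply_moves", "data": {"deltas": [{"travel":[0.5,0,0],"rotation":[0,0,0]},{"travel":[0.4,0,0],"rotation":[0,0,0]}]}}

```text
time_s: 12.0
eef_pos: [0.5933, -0.08, 0.0192]
orientation: [1.0, 0.023, 0.005, -0.002]
contact_force: [-3.8, -0.5, 2.3]
grip_width: 0.004
```

Run:
```python
from d import *
now(); go(-20,0,.02,0)
```

```text
t 12.0 clamp [-18.7  -0.5  19.2] yawc -0.4 F [-3.8 -0.5  2.3] w 0.004
tgt [ 0.5919 -0.0796  0.02  ] travel [-0.13 -0.05 -0.08] rot [-0.003 -0.011 -0.007]
```

{"op": "apply_moves", "data": {"deltas": [{"travel":[0.6,-0.03,0],"rotation":[0,0,0]},{"travel":[0.6,-0.03,0],"rotation":[0,0,0]},{"travel":[0.6,0,0],"rotation":[0,0,0]},{"travel":[0.6,0,0],"rotation":[0,0,0]}]}}

```text
time_s: 12.4
eef_pos: [0.6161, -0.0788, 0.0188]
orientation: [1.0, 0.023, 0.002, -0.002]
contact_force: [-4.1, 0.4, 2.4]
grip_width: 0.007
```

Run:
```python
from d import *
now()
for n in("scene",):
  c=camera(n); np.savez(n+"9.npz",**c)
  u,v=proj(c,c2w([.03,.0,.046])); u0,v0=int(u)-50,max(0,int(v)-37)
  x=c["image"][v0:v0+75,u0:u0+100]
  cv2.imwrite(f"pics/{n}9.png",cv2.cvtColor(cv2.resize(np.clip(x.astype(float)*1.8,0,255).astype(np.uint8),None,fx=8,fy=8,interpolation=cv2.INTER_CUBIC),cv2.COLOR_RGB2BGR))
  for y in(-40,0,40):
    print([list((w2c(depth(c,*proj(c,c2w([xx/1000,y/1000,.0525]))))*1000).round(0).astype(int)) for xx in range(-5,80,8)])
```

```text
t 12.4 clamp [ 4.2 -0.5 18.8] yawc -0.4 F [-4.1  0.4  2.4] w 0.007
[[np.int64(-28), np.int64(-36), np.int64(16)], [np.int64(-19), np.int64(-36), np.int64(18)], [np.int64(-11), np.int64(-36), np.int64(17)], [np.int64(19), np.int64(-40), np.int64(53)], [np.int64(28), np.int64(-40), np.int64(54)], [np.int64(35), np.int64(-40), np.int64(53)], [np.int64(43), np.int64(-40), np.int64(52)], [np.int64(44), np.int64(-39), np.int64(40)], [np.int64(52), np.int64(-38), np.int64(39)], [np.int64(60), np.int64(-38), np.int64(40)], [np.int64(67), np.int64(-38), np.int64(37)]]
[[np.int64(33), np.int64(-10), np.int64(113)], [np.int64(12), np.int64(-3), np.int64(68)], [np.int64(71), np.int64(-16), np.int64(151)], [np.int64(79), np.int64(-16), np.int64(151)], [np.int64(85), np.int64(-16), np.int64(150)], [np.int64(93), np.int64(-16), np.int64(151)], [np.int64(98), np.int64(-16), np.int64(148)], [np.int64(89), np.int64(-11), np.int64(119)], [np.int64(52), np.int64(2), np.int64(40)], [np.int64(62), np.int64(2), np.int64(43)], [np.int64(70), np.int64(1), np.int64(44)]]
[[np.int64(57), np.int64(19), np.int64(151)], [np.int64(64), np.int64(20), np.int64(150)], [np.int64(72), np.int64(19), np.int64(152)], [np.int64(79), np.int64(19), np.int64(151)], [np.int64(84), np.int64(20), np.int64(148)], [np.int64(93), np.int64(19), np.int64(151)], [np.int64(99), np.int64(20), np.int64(149)], [np.int64(89), np.int64(26), np.int64(119)], [np.int64(51), np.int64(43), np.int64(39)], [np.int64(61), np.int64(42), np.int64(41)], [np.int64(70), np.int64(42), np.int64(43)]]
```

View pics/scene9.png

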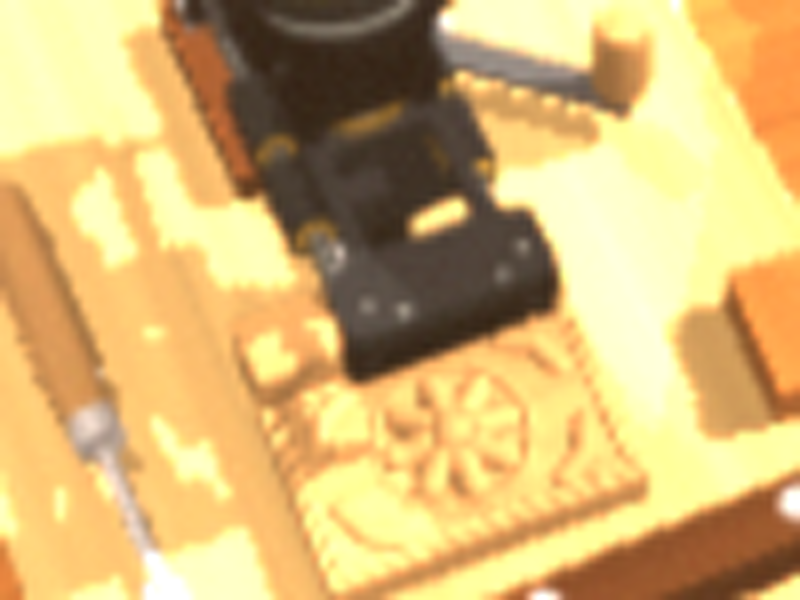

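{"op": "apply_moves", "data": {"deltas": [{"travel":[0.6,0,0],"rotation":[0,0,0]},{"travel":[0.6,0,0],"rotation":[0,0,0]},{"travel":[0.5,0,0],"rotation":[0,0,0]},{"travel":[0.4,0,0],"rotation":[0,0,0]}]}}

```text
time_s: 12.85
eef_pos: [0.6385, -0.0775, 0.0185]
orientation: [1.0, 0.023, 0.001, -0.002]
contact_force: [-4.2, 1.1, 3.1]
grip_width: 0.003
```

{"op": "apply_moves", "data": {"deltas": [{"travel":[0.3,0,0],"rotation":[0,0,0]},{"travel":[0.3,0,0],"rotation":[0,0,0]}]}}

```text
time_s: 13.05
eef_pos: [0.643, -0.0773, 0.0183]
orientation: [1.0, 0.023, -0.001, -0.002]
contact_force: [-14.1, -0.5, 9.4]
grip_width: 0.001
```

Run:
```python
from d import *
now()
```

```text
t 13.05 clamp [31.2 -0.5 18.3] yawc -0.4 F [-14.1  -0.5   9.4] w 0.001
```

{"op": "apply_moves", "data": {"deltas": [{"travel":[0.2,0,0],"rotation":[0,0,0]},{"travel":[0.2,0,0],"rotation":[0,0,0]},{"travel":[0.2,0,0],"rotation":[0,0,0]}]}}

```text
time_s: 13.35
eef_pos: [0.6425, -0.0774, 0.0176]
orientation: [1.0, 0.023, -0.008, -0.003]
contact_force: [-9.2, -0.0, 7.0]
grip_width: 0.005
```

Run:
```python
from d import *
now()
for n in("scene",):
  c=camera(n); np.savez(n+"10.npz",**c)
  u,v=proj(c,c2w([.09,.0,.046])); u0,v0=int(u)-50,max(0,int(v)-37)
  x=c["image"][v0:v0+75,u0:u0+100]
  cv2.imwrite(f"pics/{n}10.png",cv2.cvtColor(cv2.resize(np.clip(x.astype(float)*1.6,0,255).astype(np.uint8),None,fx=8,fy=8,interpolation=cv2.INTER_CUBIC),cv2.COLOR_RGB2BGR))
  for y in(-50,-40,):
    print([list((w2c(depth(c,*proj(c,c2w([xx/1000,y/1000,.05]))))*1000).round(0).astype(int)) for xx in range(40,80,3)])
```

```text
t 13.35 clamp [30.7 -0.5 17.6] yawc -0.4 F [-9.2 -0.   7. ] w 0.005
[[np.int64(41), np.int64(-50), np.int64(52)], [np.int64(46), np.int64(-51), np.int64(55)], [np.int64(46), np.int64(-50), np.int64(51)], [np.int64(53), np.int64(-51), np.int64(56)], [np.int64(54), np.int64(-50), np.int64(54)], [np.int64(56), np.int64(-50), np.int64(52)], [np.int64(57), np.int64(-50), np.int64(49)], [np.int64(62), np.int64(-50), np.int64(53)], [np.int64(66), np.int64(-50), np.int64(53)], [np.int64(68), np.int64(-50), np.int64(51)], [np.int64(69), np.int64(-50), np.int64(48)], [np.int64(67), np.int64(-49), np.int64(39)], [np.int64(69), np.int64(-49), np.int64(37)], [np.int64(74), np.int64(-49), np.int64(41)]]
[[np.int64(43), np.int64(-41), np.int64(55)], [np.int64(45), np.int64(-40), np.int64(53)], [np.int64(47), np.int64(-40), np.int64(52)], [np.int64(51), np.int64(-40), np.int64(54)], [np.int64(53), np.int64(-40), np.int64(52)], [np.int64(58), np.int64(-41), np.int64(55)], [np.int64(61), np.int64(-41), np.int64(56)], [np.int64(63), np.int64(-40), np.int64(54)], [np.int64(66), np.int64(-40), np.int64(53)], [np.int64(66), np.int64(-40), np.int64(47)], [np.int64(70), np.int64(-40), np.int64(49)], [np.int64(68), np.int64(-39), np.int64(41)], [np.int64(70), np.int64(-39), np.int64(38)], [np.int64(73), np.int64(-39), np.int64(40)]]
```

View pics/scene10.png

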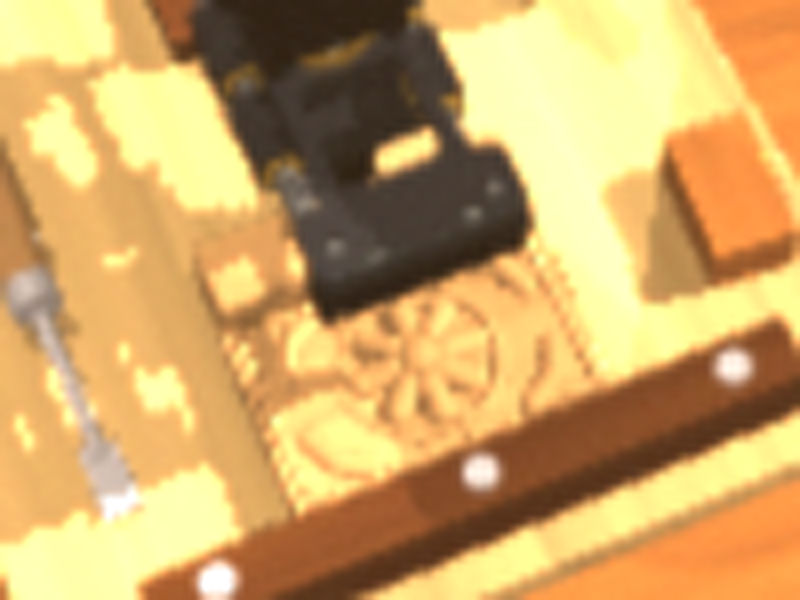

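{"op": "apply_moves", "data": {"deltas": [{"travel":[-0.2,0,-0.3],"rotation":[0,0.008,0]},{"travel":[-0.6,0,-0.4],"rotation":[0,0.008,0]},{"travel":[-1.0,0,-1],"rotation":[0,0,0]},{"travel":[-1.0,0,-3],"rotation":[0,0,0]},{"travel":[0,0,-3],"rotation":[0,0,0]},{"travel":[0,0,-3],"rotation":[0,0,0]},{"travel":[0,0,-2],"rotation":[0,0,0]},{"travel":[0,0,0],"rotation":[0,0,0]}]}}

```text
time_s: 14.2
eef_pos: [0.6186, -0.0788, 0.1517]
orientation: [1.0, 0.023, 0.01, -0.003]
contact_force: [0.3, -0.6, 0.3]
grip_width: 0.006
```

Run:
```python
from d import *
now(); arc(.698+.155,.14)
for n in("scene","top"):
  c=camera(n); np.savez(n+"11.npz",**c)
  u,v=proj(c,c2w([.04,.02,.046])); u0,v0=int(u)-70,max(0,int(v)-60)
  x=c["image"][v0:v0+110,u0:u0+140]; print(n,u0,v0)
  cv2.imwrite(f"pics/{n}11.png",cv2.cvtColor(cv2.resize(np.clip(x.astype(float)*1.5,0,255).astype(np.uint8),None,fx=5,fy=5,interpolation=cv2.INTER_CUBIC),cv2.COLOR_RGB2BGR))
```

```text
t 14.2 clamp [  6.7  -0.7 151.7] yawc -0.5 F [ 0.3 -0.6  0.3] w 0.006
tgt [0.5745 0.036  0.14  ] travel [ -3.9  -11.67   1.17] rot [-0.013 -0.017  0.71 ]
scene 178 171
top 210 90
```

View pics/scene11.png

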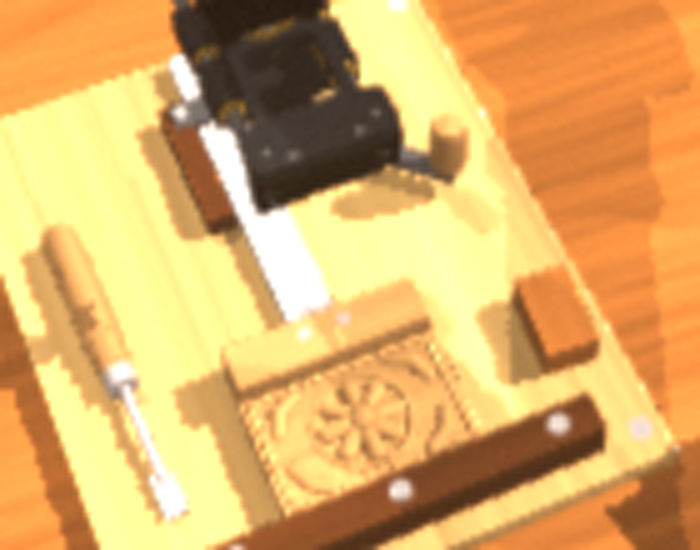

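View pics/top11.png

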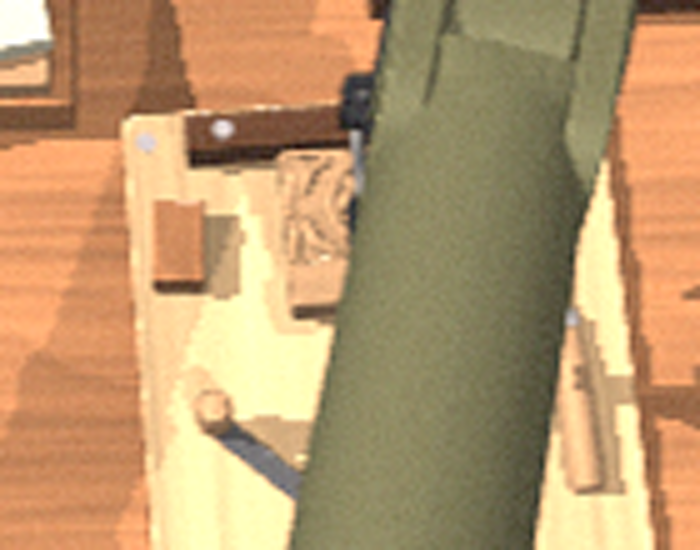

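{"op": "apply_moves", "data": {"deltas": [{"travel":[-1.3,-3.7,0],"rotation":[0,0,0]},{"travel":[-1.3,-3.7,0],"rotation":[0,0,0]},{"travel":[-1.3,-3.7,0],"rotation":[0,0,0]},{"travel":[0,-0.7,0],"rotation":[0,-0.015,0.12]},{"travel":[0,0,0],"rotation":[0,0,0.13]},{"travel":[0,0,0],"rotation":[0,0,0.13]},{"travel":[0,0,0],"rotation":[0,0,0.13]},{"travel":[0,0,0],"rotation":[0,0,0.13]},{"travel":[0,0,0],"rotation":[0,0,0.1]},{"travel":[0,0,0],"rotation":[0,0,0]}], "grip": 0.4}}

```text
time_s: 15.3
eef_pos: [0.5621, 0.0436, 0.1313]
orientation: [0.936, -0.353, -0.009, 0.002]
contact_force: [0.6, 0.7, 0.1]
grip_width: 0.597
```

Run:
```python
from d import *
now(); arc(.698+.155,.08)
t=load("top11.npz");s=load("scene11.npz")
k=w2c(plane(t,210+213/5,90+405/5,.086))*1000; k2=w2c(plane(s,178+449/5,171+126/5,.086))*1000;print(k.round(1),k2.round(1),[np.arctan2(q[1]-49,q[0]+90)-.698 for q in(k,k2)])
for y in(-45,-20,0,20,45):
    print([list((w2c(depth(s,*proj(s,c2w([xx/1000,y/1000,.05]))))*1000).round(0).astype(int)[[0,2]]) for xx in range(30,82,3)])
```

```text
t 15.3 clamp [-43.2 124.6 131.3] yawc -44.4 F [0.6 0.7 0.1] w 0.597
tgt [0.5745 0.036  0.08  ] travel [ 1.52 -0.31  5.11] rot [ 0.01   0.016 -0.057]
[-30.4 116.3  86. ] [-24.6 112.2  86. ] [np.float64(0.14807993104055517), np.float64(0.07031151207086073)]
[[np.int64(12), np.int64(20)], [np.int64(15), np.int64(19)], [np.int64(18), np.int64(20)], [np.int64(20), np.int64(18)], [np.int64(44), np.int64(54)], [np.int64(47), np.int64(53)], [np.int64(50), np.int64(54)], [np.int64(53), np.int64(53)], [np.int64(58), np.int64(57)], [np.int64(60), np.int64(56)], [np.int64(62), np.int64(53)], [np.int64(66), np.int64(55)], [np.int64(66), np.int64(49)], [np.int64(69), np.int64(50)], [np.int64(69), np.int64(44)], [np.int64(68), np.int64(37)], [np.int64(70), np.int64(35)], [np.int64(77), np.int64(42)]]
[[np.int64(20), np.int64(33)], [np.int64(16), np.int64(20)], [np.int64(24), np.int64(29)], [np.int64(26), np.int64(28)], [np.int64(43), np.int64(52)], [np.int64(48), np.int64(55)], [np.int64(51), np.int64(55)], [np.int64(52), np.int64(53)], [np.int64(55), np.int64(51)], [np.int64(58), np.int64(52)], [n
[... 1163 characters left out ...]
4(51)], [np.int64(69), np.int64(49)], [np.int64(69), np.int64(44)], [np.int64(70), np.int64(40)], [np.int64(73), np.int64(41)], [np.int64(75), np.int64(39)]]
[[np.int64(14), np.int64(23)], [np.int64(14), np.int64(18)], [np.int64(15), np.int64(14)], [np.int64(41), np.int64(54)], [np.int64(46), np.int64(57)], [np.int64(47), np.int64(54)], [np.int64(49), np.int64(52)], [np.int64(53), np.int64(54)], [np.int64(55), np.int64(52)], [np.int64(59), np.int64(54)], [np.int64(62), np.int64(54)], [np.int64(579), np.int64(977)], [np.int64(66), np.int64(51)], [np.int64(68), np.int64(48)], [np.int64(70), np.int64(46)], [np.int64(70), np.int64(42)], [np.int64(72), np.int64(40)], [np.int64(77), np.int64(42)]]
```

{"op": "apply_moves", "data": {"deltas": [{"travel":[0.8,-0.2,0],"rotation":[0.01,0.015,-0.05]},{"travel":[0.8,-0.15,0],"rotation":[0,0,0]},{"travel":[0,0,1],"rotation":[0,0,0]},{"travel":[0,0,0.5],"rotation":[0,0,0]},{"travel":[0,0,0],"rotation":[0,0,0]}]}}

```text
time_s: 15.8
eef_pos: [0.5747, 0.0359, 0.1106]
orientation: [0.945, -0.326, -0.003, 0.001]
contact_force: [-0.4, 0.4, 0.7]
grip_width: 0.599
```

Run:
```python
from d import *
now(); arc(.698+.12,.038)
```

```text
t 15.8 clamp [-31.  116.3 110.6] yawc -41.1 F [-0.4  0.4  0.7] w 0.599
tgt [0.577  0.0341 0.038 ] travel [ 0.33 -0.02  7.26] rot [0.004 0.005 0.035]
```

{"op": "apply_moves", "data": {"deltas": [{"travel":[0.2,0,1.0],"rotation":[0,0,0]},{"travel":[0,0,1.5],"rotation":[0,0,0]},{"travel":[0,0,1.5],"rotation":[0,0,0]},{"travel":[0,0,0],"rotation":[0,0,0]}]}}

```text
time_s: 16.2
eef_pos: [0.5751, 0.0348, 0.0661]
orientation: [0.945, -0.326, -0.004, 0.002]
contact_force: [1.1, 0.0, -0.6]
grip_width: 0.601
```

{"op": "apply_moves", "data": {"deltas": [{"travel":[0,0,1.0],"rotation":[0,0,0]},{"travel":[0,0,1.0],"rotation":[0,0,0]},{"travel":[0,0,0.5],"rotation":[0,0,0]},{"travel":[0,0,0],"rotation":[0,0,0]}]}}

```text
time_s: 16.6
eef_pos: [0.5747, 0.0349, 0.0384]
orientation: [0.945, -0.326, -0.004, 0.002]
contact_force: [-0.4, -0.0, 0.1]
grip_width: 0.595
```

Run:
```python
from d import *
rel(); arc(.698+.12,.038)
c=camera("scene")
u,v=proj(c,c2w([-.05,.049,.046])); u0,v0=int(u)-70,max(0,int(v)-70)
x=c["image"][v0:v0+120,u0:u0+140]
cv2.imwrite("pics/scene12.png",cv2.cvtColor(cv2.resize(np.clip(x.astype(float)*1.7,0,255).astype(np.uint8),None,fx=4,fy=4,interpolation=cv2.INTER_CUBIC),cv2.COLOR_RGB2BGR))
```

```text
t 16.6 clamp [-31.1 115.3  38.4] yawc -41.1 F [-0.4 -0.   0.1] w 0.595
theta-.698 0.146 r 88.7 yaw wanted -41.63095931058842
tgt [0.577  0.0341 0.038 ] travel [ 0.24 -0.08  0.04] rot [0.006 0.006 0.035]
```

View pics/scene12.png

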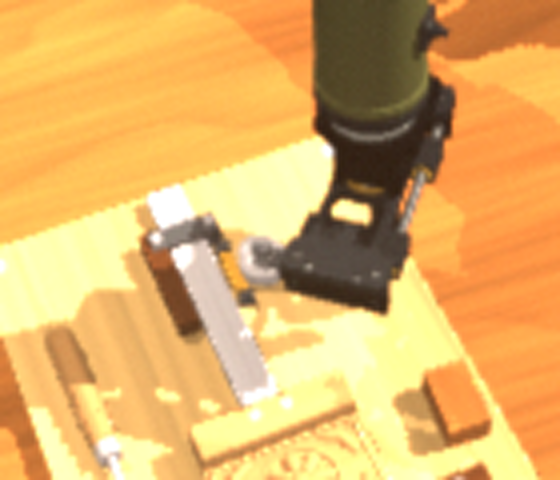

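{"op": "apply_moves", "data": {"deltas": [{"travel":[0,0,0],"rotation":[0,0,0]},{"travel":[0,0,0],"rotation":[0,0,0]},{"travel":[-1.0,0,0],"rotation":[0,0,-0.1]},{"travel":[-1.0,0.05,0],"rotation":[0,0,-0.1]},{"travel":[-1.0,0.05,0],"rotation":[0,0,-0.1]},{"travel":[-1.0,0.05,0],"rotation":[0,0,-0.1]},{"travel":[-1.0,0.05,0],"rotation":[0,0,-0.1]}], "grip": 0.55}}

```text
time_s: 17.35
eef_pos: [0.5354, 0.053, 0.0425]
orientation: [0.997, -0.074, 0.003, 0.001]
contact_force: [1.4, -0.1, -1.2]
grip_width: 0.451
```

Run:
```python
from d import *
rel()
```

```text
t 17.35 clamp [-69.4 135.4  42.5] yawc -11.5 F [ 1.4 -0.1 -1.2] w 0.451
theta-.698 0.638 r 88.9 yaw wanted -13.433757470536534
```

{"op": "apply_moves", "data": {"deltas": [{"travel":[-1.0,0.05,0.2],"rotation":[0,0,-0.08]},{"travel":[-1.0,0.05,0.1],"rotation":[0,0,-0.1]},{"travel":[-1.0,0.05,0.1],"rotation":[0,0,-0.1]},{"travel":[-1.0,0.05,0],"rotation":[0,0,-0.1]},{"travel":[-1.0,0.05,0],"rotation":[0,0,-0.1]}]}}

```text
time_s: 17.85
eef_pos: [0.4925, 0.0495, 0.0428]
orientation: [0.984, 0.176, 0.012, 0.002]
contact_force: [2.0, 1.7, -1.0]
grip_width: 0.452
```

Run:
```python
from d import *
rel()
```

```text
t 17.85 clamp [-112.3  134.3   42.8] yawc 17.2 F [ 2.   1.7 -1. ] w 0.452
theta-.698 1.129 r 88.1 yaw wanted 14.659548751303802
```

{"op": "apply_moves", "data": {"deltas": [{"travel":[-1.0,0.0,0.2],"rotation":[0,-0.01,-0.07]},{"travel":[-1.0,0.0,0.1],"rotation":[0,-0.01,-0.1]},{"travel":[-1.0,0.0,0.1],"rotation":[0,0,-0.1]},{"travel":[-0.8,0.0,0],"rotation":[0,0,-0.1]}]}}

```text
time_s: 18.25
eef_pos: [0.4658, 0.0345, 0.0427]
orientation: [0.932, 0.361, 0.011, 0.005]
contact_force: [6.0, 2.4, -4.3]
grip_width: 0.454
```

Run:
```python
from d import *
rel()
```

```text
t 18.25 clamp [-139.8  120.7   42.7] yawc 39.3 F [ 6.   2.4 -4.3] w 0.454
theta-.698 1.48 r 87.3 yaw wanted 34.79173894638771
```

{"op": "apply_moves", "data": {"deltas": [{"travel":[-0.8,-0.05,0.1],"rotation":[0,0,-0.05]},{"travel":[-0.8,0.0,0.1],"rotation":[0,0,-0.07]},{"travel":[-0.8,0.05,0.1],"rotation":[0,0,-0.07]}]}}

```text
time_s: 18.55
eef_pos: [0.4568, 0.0249, 0.0426]
orientation: [0.891, 0.453, 0.021, 0.005]
contact_force: [4.3, 8.8, -4.6]
grip_width: 0.453
```

Run:
```python
from d import *
rel()
```

```text
t 18.55 clamp [-149.3  111.6   42.6] yawc 50.9 F [ 4.3  8.8 -4.6] w 0.453
theta-.698 1.631 r 86.2 yaw wanted 43.4655207222265
```

{"op": "apply_moves", "data": {"deltas": [{"travel":[-0.8,-0.1,0],"rotation":[0,-0.02,0.02]},{"travel":[-0.8,-0.1,0],"rotation":[0,-0.02,0.02]},{"travel":[-0.8,0,0],"rotation":[0,0,0]}]}}

```text
time_s: 18.85
eef_pos: [0.4449, 0.0149, 0.0444]
orientation: [0.899, 0.437, 0.011, 0.011]
contact_force: [2.8, 4.9, -3.2]
grip_width: 0.449
```

Run:
```python
from d import *
rel()
c=camera("scene"); np.savez("scene13.npz",**c)
u,v=proj(c,c2w([-.05,.049,.046])); u0,v0=int(u)-70,max(0,int(v)-70)
x=c["image"][v0:v0+120,u0:u0+140]
cv2.imwrite("pics/scene13.png",cv2.cvtColor(cv2.resize(np.clip(x.astype(float)*1.7,0,255).astype(np.uint8),None,fx=4,fy=4,interpolation=cv2.INTER_CUBIC),cv2.COLOR_RGB2BGR))
```

```text
t 18.85 clamp [-161.8  102.3   44.4] yawc 48.7 F [ 2.8  4.9 -3.2] w 0.449
theta-.698 1.805 r 89.4 yaw wanted 53.41481545528342
```

View pics/scene13.png

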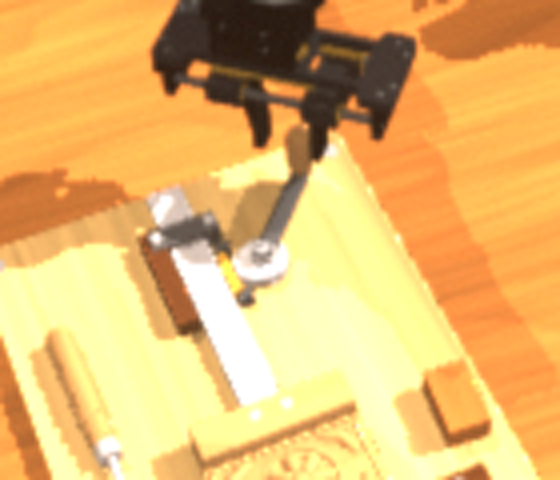

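{"op": "apply_moves", "data": {"deltas": [{"travel":[0.3,0,0],"rotation":[0,0,0]},{"travel":[0.2,0,-0.5],"rotation":[0,0,0]},{"travel":[0,0,-2],"rotation":[0,0,0]},{"travel":[0,0,-3],"rotation":[0,0,0]},{"travel":[0,0,-3],"rotation":[0,0,0]},{"travel":[0,0,-3],"rotation":[0,0,0]},{"travel":[0,-4,-1],"rotation":[0,0,0]},{"travel":[0,-4,0],"rotation":[0,0,0]},{"travel":[0,-4,0],"rotation":[0,0,0]},{"travel":[0,-4,0],"rotation":[0,0,0]},{"travel":[0,-4,0],"rotation":[0,0,0]},{"travel":[0,0,0],"rotation":[0,0,0]}], "grip": 0.4}}

```text
time_s: 20.1
eef_pos: [0.3344, 0.1345, 0.1727]
orientation: [0.9, 0.436, 0.006, 0.012]
contact_force: [-0.1, 0.0, -0.4]
grip_width: 0.599
```

Run:
```python
from d import *
rel()
for n,b in(("scene",(160,160)),("top",(225,98))):
  c=camera(n); np.savez(n+"14.npz",**c); u0,v0=b
  x=c["image"][v0:v0+150,u0:u0+160]
  cv2.imwrite(f"pics/{n}14.png",cv2.cvtColor(cv2.resize(np.clip(x.astype(float)*1.4,0,255).astype(np.uint8),None,fx=4,fy=4,interpolation=cv2.INTER_CUBIC),cv2.COLOR_RGB2BGR))
```

```text
t 20.1 clamp [-265.6  227.6  172.7] yawc 48.6 F [-0.1  0.  -0.4] w 0.599
theta-.698 1.65 r 250.5 yaw wanted 44.51465996378289
```

View pics/scene14.png

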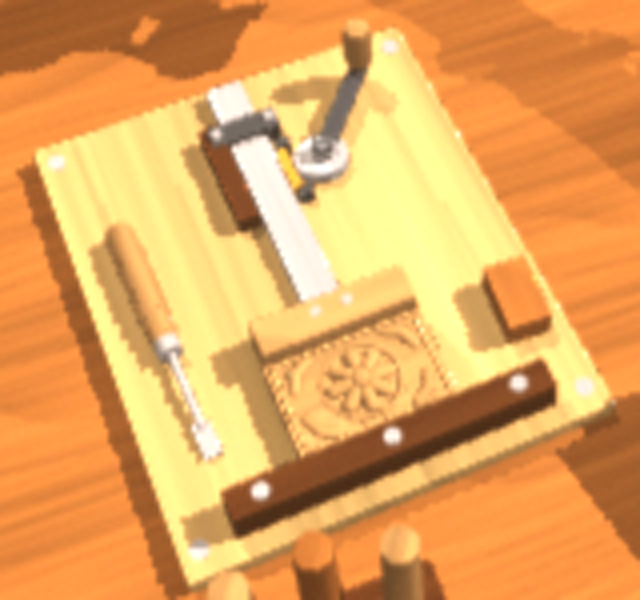

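View pics/top14.png

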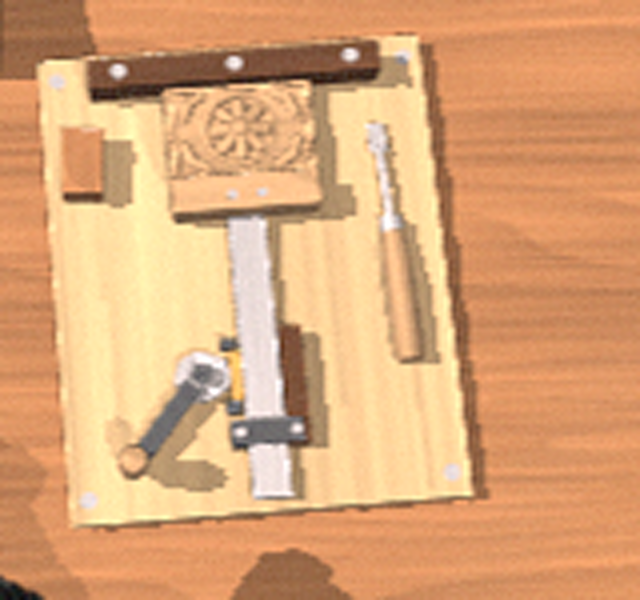

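Run:
```python
from d import *
T=lambda u,v,z:(w2c(plane(t,(u+.5)/4-.5+225,(v+.5)/4-.5+98,z))*1000).round(1)
S=lambda u,v,z:(w2c(plane(s,(u+.5)/4-.5+160,(v+.5)/4-.5+160,z))*1000).round(1)
k=T(132,456,.086);print("knob",k,np.arctan2(k[1]-49,k[0]+90)-.698)
k=S(357,28,.086);print("knob",k,np.arctan2(k[1]-49,k[0]+90)-.698)
print("tongue end start",T(280,560,.0305),"now",T(274,496,.0305))
print("screws start",T(237,255,.0525),T(268,253,.0525),"now",T(232,194,.0525),T(263,192,.0525))
c=load("scene14.npz")
for y in (-50,-25,0,25,50):
  P=np.array([w2c(depth(c,*proj(c,c2w([xx/1000,y/1000,.05]))))*1000 for xx in np.arange(55,84,1.5)])
  m=(P[:,2]>41)&(P[:,2]<49)&(P[:,0]<75)
  print(y,"jaw front x",np.median(P[m,0]).round(1) if m.any() else None)
t14=load("top14.npz")
for n in ("gouge","x"): pass
for a_,b_,nm in ((load("top0.npz"),t14,"top"),(load("scene0.npz"),c,"scene")):
  d=cv2.absdiff(a_["image"],b_["image"]).max(2)>50; cv2.imwrite(f"pics/diff_{nm}.png",(d*255).astype(np.uint8))
```

```text
knob [-156.5  110.9   86. ] 1.694004720155505
knob [-156.3  105.9   86. ] 1.73434564907754
tongue end start [-239.6    1.4   30.5] now [-189.6    1.3   30.5]
screws start [ 1.1 14.5 52.5] [  0.8 -10.1  52.5] now [51.4 13.9 52.5] [ 51.1 -10.9  52.5]
-50 jaw front x 71.0
-25 jaw front x 68.5
0 jaw front x 70.3
25 jaw front x 69.7
50 jaw front x 69.5
```

View pics/diff_scene.png

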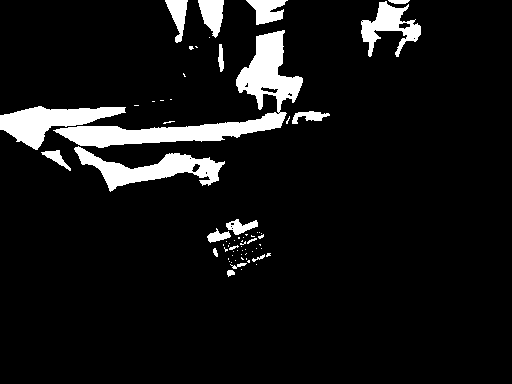

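```bash
python3 -c "
from cell import *
print(state()['qvel'].round(3)); print(sign_off())"
```

```text
[-0.016  0.001  0.046 -0.002 -0.003 -0.005  0.013]
the job is handed in; nothing more can be done
None
```

The panel is clamped and I handed the job in at about 20 s. No verdict was reported, so the results below rest on my own last camera and depth checks.

I released the lever with the fingers straddling its handle, to about 0.15 rad. I then pushed the jaw forward with closed fingers until the force rose from about 4 N to 14 N. Finally I swung the lever back to lock it and drew the arm clear.

**Lever:** 1.69 rad from the top view and 1.73 from the scene view, against the 1.45 needed.

**Jaw and panel:** the jaw front is at clamp x of about 70 mm (readings 68.5 to 71 across its width), so jaw travel is about 0.070. By eye, the panel lies flat and square with no visible gap at jaw or fence. I did not measure its angle.

**Other things:** comparing the scene-camera pictures before and after, only the jaw, the panel and the robot with its shadow changed. The tools, the offcut and the mallet are where they were.

**Two disagreements:**
- **Fingertip height:** the camera put the fingertips about 20 mm higher than the stated TCP-to-tip distance would. Lowering onto the steel tongue without contact agreed with the camera, so I set the working heights from that.
- **Board pose:** two of the scene-view corners missed the board fit by 6 to 8 mm. The knob, pivot and fence bolts still came out mostly within a few millimetres, the pivot up to 9 mm off in the scene view.

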